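# Sort the lab parts into their trays, tall ones last

### The job

Clear up after the electronics class: put both circuit boards (blue and green) into the black tray, then the aluminium heat sink into the yellow tray, and only then, because they are the tallest, the two capacitors into the red tray. Set every part down, do not drop it, so that it stands upright on its own underside, flat on the tray floor, and let go of it. Leave the orange solder spool and the amber flux jar where they stand.

Things in the scene. Friction and masses are not known exactly. Their poses are not given: they have to be found in the camera images.
- relay_board: relay module: blue circuit board 60 (own x) x 42 (own y) mm on four 6 mm brass feet, board 6 to 10 mm above its underside; a green terminal block along each short edge, as wide as the board, top 21 mm up; a blue relay in the middle, top 24 mm up. 50 g. Grip it across its 42 mm width (own y), fingertips just above the surface. Origin: centre of its underside (feet), z up.
- control_board: control module: green circuit board 60 (own x) x 42 (own y) mm on four 6 mm brass feet, board 6 to 10 mm above its underside; black chip, black pin header (pins up to 26 mm) along one short edge, steel socket at the other. 50 g. Grip it by its long edges, across the 42 mm width (own y), fingertips just above the surface. Origin: centre of its underside (feet), z up.
- heat_sink: bare aluminium heat sink, 60 (own x) x 42 (own y) x 32 mm high: an 8 mm base with six upright fins running along its own x. 110 g. Grip it across its 42 mm width (own y). Origin: centre of its underside, z up.
- cap_black: large black capacitor can standing upright, 35 mm diameter, 60 mm high, aluminium top. 80 g. Origin: centre of its underside, z along the can, up.
- cap_blue: large blue capacitor can standing upright, 35 mm diameter, 60 mm high, aluminium top. 80 g. Origin: centre of its underside, z along the can, up.
- tray_black: black open, fixed tray, outer 140 (own x) x 175 (own y) x 28 mm high, walls and floor 5 mm thick (inside 130 x 165 mm, floor top 5 mm above the work surface). Origin: centre of its underside, z up. One of a row of three trays; their order changes. For the two circuit boards, side by side.
- tray_red: red open, fixed tray, outer 140 (own x) x 175 (own y) x 28 mm high, walls and floor 5 mm thick (inside 130 x 165 mm, floor top 5 mm above the work surface). Origin: centre of its underside, z up. One of a row of three trays; their order changes. For the two capacitors.
- tray_yellow: yellow open, fixed tray, outer 140 (own x) x 175 (own y) x 28 mm high, walls and floor 5 mm thick (inside 130 x 165 mm, floor top 5 mm above the work surface). Origin: centre of its underside, z up. One of a row of three trays; their order changes. For the heat sink.
- solder_spool: bystander: reel of solder standing on its flange, 54 mm diameter, 40 mm high, orange flanges, grey wire. Loose, 250 g. Origin: centre of its underside. Leave it alone.
- flux_jar: bystander: closed amber jar with a white cap, 42 mm diameter, 50 mm high. Loose, 120 g. Origin: centre of its underside. Leave it alone.

How it is judged (in metres and radians):
On the way, in this order (a step that is already met when the one before it is completed fails the run):
1. both circuit boards lie flat in the black tray (x of relay_board in the frame of tray_black between -0.055 and 0.055 m and y of relay_board in the frame of tray_black between -0.072 and 0.072 m and z of each of relay_board, control_board in the frame of tray_black below 0.009 m and angle between each of relay_board, control_board's own z axis and vertical below 0.1 rad and x of control_board in the frame of tray_black between -0.055 and 0.055 m and y of control_board in the frame of tray_black between -0.072 and 0.072 m), for 0.2 s.
2. then the heat sink stands flat in the yellow tray (x of heat_sink in the frame of tray_yellow between -0.055 and 0.055 m and y of heat_sink in the frame of tray_yellow between -0.072 and 0.072 m and z of heat_sink in the frame of tray_yellow below 0.009 m and angle between heat_sink's own z axis and vertical below 0.1 rad), for 0.2 s.
3. last, both capacitors stand upright in the red tray (x of cap_black in the frame of tray_red between -0.055 and 0.055 m and y of cap_black in the frame of tray_red between -0.072 and 0.072 m and z of each of cap_black, cap_blue in the frame of tray_red below 0.009 m and angle between each of cap_black, cap_blue's own z axis and vertical below 0.1 rad and x of cap_blue in the frame of tray_red between -0.055 and 0.055 m and y of cap_blue in the frame of tray_red between -0.072 and 0.072 m), for 0.2 s.
At the end, for the whole second after the job is handed in: Both boards in the black tray, heat sink in the yellow, capacitors in the red: each origin within 55 mm (tray x) and 72 mm (tray y) of the tray centre, under 9 mm above the tray underside, upright within 0.1 rad, below 0.02 m/s, not touched by the fingers (all of step 1 and all of step 2 and all of step 3 and linear speed of each of relay_board, control_board, heat_sink, cap_black, cap_blue below 0.02 m/s and contact force between the fingers and relay_board below 0.2 N and contact force between the fingers and control_board below 0.2 N and contact force between the fingers and heat_sink below 0.2 N and contact force between the fingers and cap_black below 0.2 N and contact force between the fingers and cap_blue below 0.2 N).
It fails at once if the solder spool is moved by more than 20 mm (distance of solder_spool from where it was at the start of the episode above 0.02 m).
It fails at once if the flux jar is moved by more than 20 mm (distance of flux_jar from where it was at the start of the episode above 0.02 m).
It fails at once if a part is dropped or thrown: it moves faster than 0.8 m/s (a fall of about 33 mm) with no finger on it ((linear speed of relay_board above 0.8 m/s and contact force between the fingers and relay_board below 0.1 N) or (linear speed of control_board above 0.8 m/s and contact force between the fingers and control_board below 0.1 N) or (linear speed of heat_sink above 0.8 m/s and contact force between the fingers and heat_sink below 0.1 N) or (linear speed of cap_black above 0.8 m/s and contact force between the fingers and cap_black below 0.1 N) or (linear speed of cap_blue above 0.8 m/s and contact force between the fingers and cap_blue below 0.1 N)).
It also fails if it takes over 120 s, if anything falls off the work surface, if the arm or the gripper's body presses on something with over 40 N, if the wrist force passes 120 N, or if a joint passes its speed limit or range.

### The arm

A 6-joint arm with a two-finger parallel gripper is mounted at the origin on the work surface. World frame = base frame: x ahead of the robot, y to its left, z up, the work surface at z = 0. Lengths are in m, angles in degrees, forces in N, time in s.
With the tool pointing down it reaches from about 0.35 to 0.875 m from the base axis. Payload 4.2 kg.
Tool frame: the origin (TCP) lies on the centre line of the jaws, within the pads' length; the fingertips stand 8 mm ahead of it and the grasp point (between the pads) lies 11 mm behind it; z points along the fingers, y is the line along which they close (so a half turn about z gives the same grasp; the last joint's range is limited). The gripper opens to 85 mm and grips with 20 to 120 N. Pads are 22 mm wide; open, the fingers measure 114 mm over their backs; the gripper's body (76 mm by 85 mm) begins 54 mm behind the grasp point. The pads swing forward as they close: fully open they stand 13 mm farther back than shut.
Start: joints at [80.936, 22.042, 0.453, 0, -68.411, -14.817], TCP at [0.253, 0.571, 0.239] pointing down, gripper open.
Joint ranges: [-179.83, 179.83], [-69.29, 118.12], [-61.27, 80.66], [-181.25, 117.63], [-171.15, -9.14], [-177.46, 177.46]. Speed limits (degrees/s): [159.86, 159.86, 180, 180, 180, 180].

### API

Orientations are given as a 3x3 rotation matrix whose columns are the frame's x, y, z axes.
In Python, from cell import bot, eyes gives the robot as it stands.
- The arm moves only by the tool apply_moves, never from a script. Its argument "increments" is a list of rows, each a list of 2 entries, a list of its own where there are three numbers: the shift along the tool's x, y, z in units of 50 mm (1.0 is 50 mm), then the turn, a rotation vector about the tool's x, y, z in units of 8 degrees (1.0 is 8 degrees). A call has 1 to 8 rows; each row shifts and turns the commanded pose from where the row before left it, along the tool's axes as they then stand; what a row does not reach is not made up. A row lasts 1/10 s, in which the tool goes at most 50 mm and 8.59 degrees, less where a joint would pass 70% of its speed; a pose out of reach is approached as far as the arm can. A call is refused whole if a number of a shift passes 1 or a number of a turn 1, either way. A call with a gripper value outside its range is refused whole. "fingers" is the closure, from -1 (fully open) to 1 (shut), set as the call begins (left out, the last holds). The fingers move at their own pace and stop on an object; "newtons" is the grip in N (left out, the last holds). Time passes only in rows, so rows that do not move let the fingers close. It gives the time, the measured TCP pose, the force, the opening and the grip force at its end, in the units of the state.
- bot.observe(): the state, without advancing time (a new reading comes with each control period).
- eyes.grab_frame(name): name is "scene" or "top"; returns a dict with "frame" (480x640x3 uint8, blue, green, red), "camera_matrix" (3x3 intrinsics, pixels), "extrinsics" (4x4, takes a point from world to camera coordinates). Camera axes: x right, y up, looking along -z (the intrinsics and any distortion apply to the point x, -y, -z); pixel columns grow to the right and rows downward; lengths in m; the calibration is good to about 2 mm. A picture is of the moment at which its call begins. There is no depth.
- bot.finish_job(): hands the job in; it is judged then, once.
The state is a dict: "time": time; "joint_positions": joint angles; "joint_velocities": joint speeds; "effort": joint torques, N m; "tool_pos": TCP position; "orientation": TCP orientation; "force": force on the tool from outside, world axes, zero at the start; "ft_torque": the same for the moment, N m; "gripper_width": finger opening in m; "gripper_force": force on a finger pad.
Only numpy, scipy, OpenCV 4.12 (cv2) and the standard library are available. Lean on these libraries where they do the work, as an engineer would, in place of code of your own. Each camera call takes 0.05 s, during which the arm holds its last target. There are 200 camera calls.

## Working session

There is one attempt and no reset: what is moved stays moved. The work goes in short steps, Python scripts to look and compute and a tool call to move; the robot and the scene stay as the last step left them, time stands still between calls to the robot, and variables do not carry over. Pictures are saved under pics/ and viewed, at most 14 in all, crops included, and the job is handed in when it is done.

Besides the shell and the picture viewer there is one more tool, called after "Request:" as name(argument=value, ...), one argument or row to a line, values as JSON. apply_moves: Moves the arm, as the interface text tells. Its arguments: {"type":"object","properties":{"increments":{"type":"array"},"fingers":{"type":"number"},"newtons":{"type":"number"}},"required":["increments"]}

```bash
ls; mkdir -p pics
python3 - <<'E'
from cell import bot, eyes
import cv2, numpy as np
np.set_printoptions(precision=4,suppress=True)
for n in("scene","top"):
    f=eyes.grab_frame(n); cv2.imwrite(f"pics/{n}0.png",f["frame"]); np.savez(f"pics/{n}0.npz",**f)
    print(n,f["camera_matrix"],f["extrinsics"],[k for k in f])
s=bot.observe();print(s)
E
```

```text
pics
scene [[531.341    0.     315.7686]
 [  0.     531.341  237.8886]
 [  0.       0.       1.    ]] [[ 0.9009  0.4341 -0.001  -0.5057]
 [-0.2992  0.6225  0.7231  0.1395]
 [ 0.3145 -0.6512  0.6907 -1.3399]
 [ 0.      0.      0.      1.    ]] ['frame', 'camera_matrix', 'extrinsics']
top [[484.1892   0.     314.3051]
 [  0.     484.1892 231.755 ]
 [  0.       0.       1.    ]] [[ 0.0145 -0.9996 -0.0226  0.0016]
 [ 0.9921  0.0116  0.1252 -0.5289]
 [-0.1249 -0.0243  0.9919 -0.9151]
 [ 0.      0.      0.      1.    ]] ['frame', 'camera_matrix', 'extrinsics']
{'time': 0.1, 'joint_positions': array([ 80.9364,  22.0875,   0.3867,  -0.0254, -68.4119, -14.8173]), 'joint_velocities': array([-0.0415, -0.0492,  0.2109,  0.0165, -0.068 ,  0.0025]), 'effort': array([ -0.0007, -39.3321,  18.8928,   4.1979,  -0.0026,   0.    ]), 'tool_pos': array([0.2528, 0.571 , 0.2383]), 'orientation': array([[ 0.9143, -0.405 , -0.0007],
       [-0.405 , -0.9143, -0.0019],
       [ 0.0001,  0.002 , -1.    ]]), 'force': array([ 0.6214,  0.0349, -0.3363]), 'ft_torque': array([-0.0408, -0.0526,  0.0398]), 'gripper_force': 0.0, 'gripper_width': 0.08531048387359713}
```

View pics/top0.png

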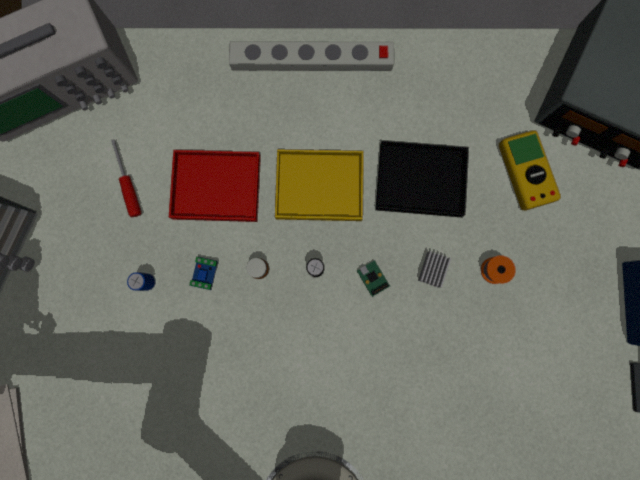

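View pics/scene0.png

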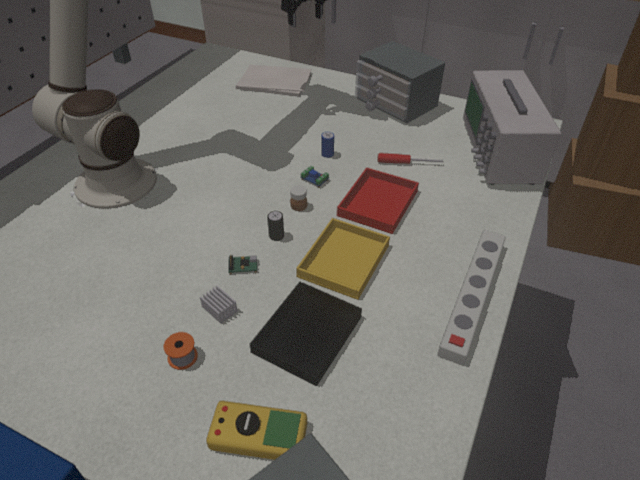

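The top view shows, left to right: blue cap (140,281), relay board (203,272), flux jar (258,267), black cap (315,267), control board (373,277), heat sink (433,267) and spool (498,269). The trays run red, yellow, black from left to right. The scene view agrees.

```bash
cat > h.py <<'E'
import numpy as np, cv2
np.set_printoptions(precision=4,suppress=True)
def ray(f,uv,z):
    """pixel -> world point on plane z"""
    E=f["extrinsics"];K=f["camera_matrix"];R=E[:3,:3];c=-R.T@E[:3,3]
    p=np.linalg.inv(K)@[uv[0],uv[1],1]; d=R.T@[p[0],-p[1],-p[2]]
    return c+d*(z-c[2])/d[2]
def proj(f,P):
    q=f["extrinsics"]@np.r_[P,1]; p=f["camera_matrix"]@[q[0],-q[1],-q[2]]; return p[:2]/p[2]
def rectw(f,mask,z):
    """min-area rectangle of the largest blob, on plane z: centre, sizes, angle of long axis"""
    cs,_=cv2.findContours(mask.astype(np.uint8),cv2.RETR_EXTERNAL,cv2.CHAIN_APPROX_NONE)
    c=max(cs,key=cv2.contourArea)[:,0]
    w=np.array([ray(f,p,z)[:2] for p in c])
    (x,y),(a,b),t=cv2.minAreaRect((w*1000).astype(np.float32))
    if a<b: a,b,t=b,a,t+90
    return np.round([x,y,a,b,(t+90)%180-90],1)
E
python3 - <<'E'
from h import *
t=dict(np.load("pics/top0.npz"));s=dict(np.load("pics/scene0.npz"))
T=t["frame"];S=s["frame"]
tc=[(140,281),(203,272),(315,267),(373,277),(433,267)]
sc=[(328,145),(315,176),(276,225),(243,264),(218,303)]
row=lambda I,c:np.hstack([cv2.resize(I[y-22:y+22,x-22:x+22],(160,160),interpolation=cv2.INTER_NEAREST) for x,y in c])
cv2.imwrite("pics/zoom.png",np.vstack([row(T,tc),row(S,sc)]))
hsv=cv2.cvtColor(T,cv2.COLOR_BGR2HSV)
def win(m,x0,x1,y0,y1):
    o=np.zeros(m.shape,bool);o[y0:y1,x0:x1]=m[y0:y1,x0:x1];return o
H,Sa,V=[hsv[...,i].astype(int) for i in range(3)]
for n,m in dict(red=win(Sa>150,160,270,140,230),yel=win(Sa>130,268,372,140,230),blk=win(V<70,370,476,130,225)).items(): print(n,rectw(t,m,.028))
for n,m,z in (("relay",win((Sa>90),180,228,250,298),.015),("ctrl",win(Sa>60,350,396,250,300),.01)): print(n,rectw(t,m,z))
for n,c in zip("capblue relay capblack ctrl sink".split(),tc): print(n,ray(t,c,.02), ray(s,sc[tc.index(c)],.02))
for n,a,b,z in(("jar",(258,267),(299,196),.04),("spool",(500,269),(180,345),.03)):print(n,ray(t,a,z),ray(s,b,z))
E
```

```text
red [622.1 210.9 175.9 141.8  88.9]
yel [625.    1.1 173.3 142.4  89.5]
blk [ 639.5 -203.2  177.   143.2   85.8]
relay [446.6 228.5  57.9  43.3 -11.6]
ctrl [ 441.4 -107.7   57.8   40.2   31. ]
capblue [0.4283 0.3521 0.02  ] [0.4257 0.3573 0.02  ]
relay [0.4478 0.2276 0.02  ] [0.4539 0.2188 0.02  ]
capblack [0.4606 0.0065 0.02  ] [0.4538 0.0173 0.02  ]
ctrl [ 0.4425 -0.1074  0.02  ] [ 0.4501 -0.1184  0.02  ]
sink [ 0.4637 -0.2245  0.02  ] [ 0.461 -0.229  0.02 ]
jar [0.4581 0.1162 0.04  ] [0.4652 0.1097 0.04  ]
spool [ 0.461  -0.3509  0.03  ] [ 0.4588 -0.346   0.03  ]
```

View pics/zoom.png

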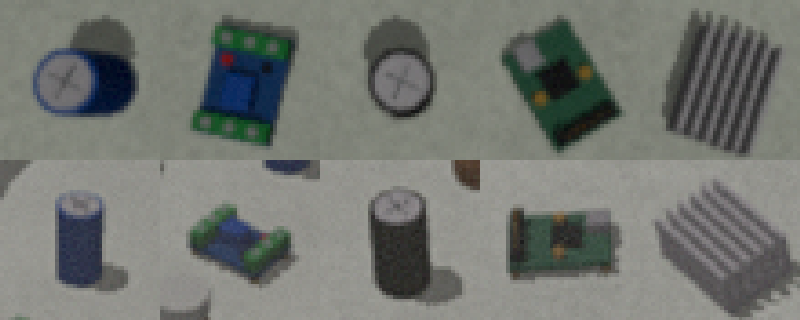

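The zoom shows both caps upright, the relay board tilted slightly from world x, the control board turned about 31°, and the heat sink fins at about -17°. I'll compute the targets and a move helper.

```bash
cat > go.py <<'E'
# usage: go.py x y z phi   -> turn about tool z (8deg units), then shift in the turned tool frame (50mm units)
import sys; from h import *; from cell import bot
from scipy.spatial.transform import Rotation as Ro
x,y,z,phi=map(float,sys.argv[1:5]); s=bot.observe(); R=s["orientation"]; p=s["tool_pos"]
a=np.radians(phi); T=np.array([[np.cos(a),np.sin(a),0],[np.sin(a),-np.cos(a),0],[0,0,-1.]])
rv=Ro.from_matrix(R.T@T).as_rotvec(degrees=True)/8
print("t",s["time"],"pos",p,"j6",s["joint_positions"][[0,5]],"w",s["gripper_width"],"g",s["gripper_force"],"F",s["force"])
print("turn",rv,"shift",T.T@(np.array([x,y,z])-p)/.05)
E
python3 - <<'E'
from h import *
t=dict(np.load("pics/top0.npz"));s=dict(np.load("pics/scene0.npz"))
print("blue",ray(t,(135.6,281.5),.06),ray(s,(327.7,135.4),.06))
print("black",ray(t,(315,267.5),.06),ray(s,(275.7,212.6),.06))
k=44/160
a,b=[ray(t,(433-22+u*k,267-22+v*k),.032)[:2] for u,v in((142,45),(108,155))]
d=a-b;print("sink edge",a,b,np.linalg.norm(d),np.degrees(np.arctan2(d[1],d[0])));d/=np.linalg.norm(d)
print("c",(a+b)/2+.021*np.array([-d[1],d[0]]))
# scene corners of sink top: right fin end (790,233)... back ends
for u,v in((659-640,225-160),(742-640,262-160),(790-640,226-160),(712-640,182-160)): print(ray(s,(218-22+u*k,303-22+v*k),.032)[:2])
# control board outline, scene: corners of board top z=.01
print("ctrl scene")
for u,v in((510-480,210-160),(612-480,208-160),(613-480,270-160),(510-480,272-160)): print(ray(s,(243-22+u*k,264-22+v*k),.01)[:2])
E
python3 go.py .4466 .2285 .10 -11.6
```

```text
blue [0.4265 0.3451 0.06  ] [0.4309 0.3427 0.06  ]
black [0.4575 0.0056 0.06  ] [0.4569 0.0148 0.06  ]
sink edge [ 0.482 -0.255] [ 0.4236 -0.236 ] 0.06148134078929612 -18.04469110123047
c [ 0.4593 -0.2255]
[ 0.433 -0.242]
[ 0.4863 -0.244 ]
[ 0.4959 -0.2125]
[ 0.4416 -0.2045]
ctrl scene
[ 0.405  -0.1026]
[ 0.4584 -0.0751]
[ 0.484  -0.1178]
[ 0.4317 -0.1447]
t 0.1 pos [0.2528 0.571  0.2383] j6 [ 80.9364 -14.8173] w 0.08531048387359713 g 0.0 F [ 0.6214  0.0349 -0.3363]
turn [ 0.0144  0.0008 -1.5363] shift [5.1745 5.9313 2.7663]
```

Request:
apply_moves(
  increments=[
    [[0,0,0],[0,0,-0.77]],
    [[0,0,0],[0,0,-0.77]],
    [[0.43,0.49,0.2],[0,0,0]],
    [[0.43,0.49,0.2],[0,0,0]],
    [[0.43,0.49,0.2],[0,0,0]],
    [[0.43,0.49,0.2],[0,0,0]],
    [[0.43,0.49,0.2],[0,0,0]],
    [[0.43,0.49,0.2],[0,0,0]],
  ],
  fingers=-0.3,
  newtons=40,
)

```text
time: 0.9
tool_pos: [0.3502, 0.4001, 0.1786]
orientation: [[0.98, -0.2, -0.0], [-0.2, -0.98, -0.001], [-0.0, 0.001, -1.0]]
force: [0.9, -0.5, -0.6]
gripper_width: 0.0553
gripper_force: 0.0
```

Request:
apply_moves(
  increments=[
    [[0.43,0.49,0.2],[0,0,0]],
    [[0.43,0.49,0.2],[0,0,0]],
    [[0.43,0.49,0.2],[0,0,0]],
    [[0.43,0.49,0.2],[0,0,0]],
    [[0.43,0.49,0.2],[0,0,0]],
    [[0.43,0.49,0.2],[0,0,0]],
    [[0,0,0],[0,0,0]],
    [[0,0,0],[0,0,0]],
  ],
)

```text
time: 1.7
tool_pos: [0.447, 0.231, 0.1189]
orientation: [[0.979, -0.202, -0.001], [-0.202, -0.979, -0.001], [-0.001, 0.001, -1.0]]
force: [-0.1, 0.4, -0.3]
gripper_width: 0.0557
gripper_force: 0.0
```

```bash
python3 go.py .4466 .2285 .013 -11.6
```

```text
t 1.7 pos [0.447  0.231  0.1189] j6 [45.8503 32.4941] w 0.05565858302236358 g 0.0 F [-0.0994  0.3669 -0.2541]
turn [ 0.0061  0.0038 -0.0069] shift [0.0031 0.0504 2.1179]
```

Request:
apply_moves(
  increments=[
    [[0,0.05,0.4],[0,0,0]],
    [[0,0,0.5],[0,0,0]],
    [[0,0,0.5],[0,0,0]],
    [[0,0,0.4],[0,0,0]],
    [[0,0,0.2],[0,0,0]],
    [[0,0,0.12],[0,0,0]],
    [[0,0,0],[0,0,0]],
    [[0,0,0],[0,0,0]],
  ],
  fingers=-0.45,
)

```text
time: 2.5
tool_pos: [0.4468, 0.23, 0.0141]
orientation: [[0.98, -0.2, 0.001], [-0.2, -0.98, 0.001], [0.001, -0.001, -1.0]]
force: [-0.1, 0.2, 0.9]
gripper_width: 0.0617
gripper_force: 0.0
```

Run:
```python
from h import *; from cell import eyes
o=[]
f=eyes.grab_frame("top");o.append(cv2.resize(f["frame"][235:310,165:240],(400,400)))
f=eyes.grab_frame("scene");o.append(cv2.resize(f["frame"][140:215,280:355],(400,400)))
cv2.imwrite("pics/g1.png",np.hstack(o))
```

```text
(no output)
```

View pics/g1.png

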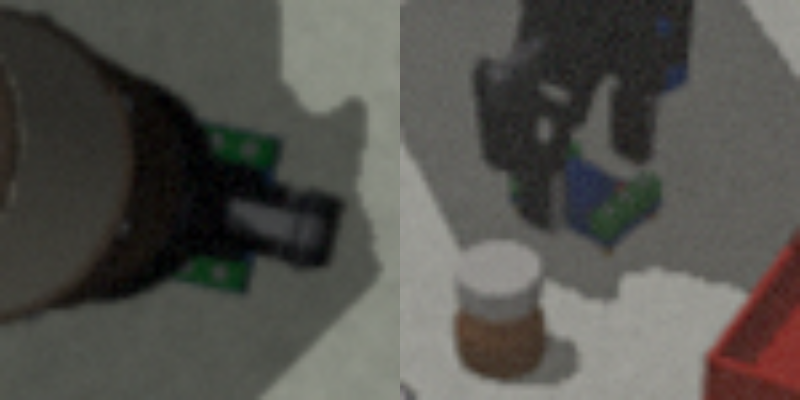

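The jaws straddle the relay board centrally (scene crop), with its terminal blocks outside the fingers. I'll lower a little more and close.

Request:
apply_moves(
  increments=[
    [[0,0,0.04],[0,0,0]],
    [[0,0,0.03],[0,0,0]],
    [[0,0,0],[0,0,0]],
    [[0,0,0],[0,0,0]],
  ],
)

```text
time: 3.0
tool_pos: [0.4464, 0.2292, 0.0098]
orientation: [[0.98, -0.201, -0.0], [-0.201, -0.98, -0.0], [-0.0, 0.0, -1.0]]
force: [0.7, 0.0, 0.3]
gripper_width: 0.062
gripper_force: 0.0
```

Request:
apply_moves(
  increments=[
    [[0,0,0],[0,0,0]],
    [[0,0,0],[0,0,0]],
    [[0,0,0],[0,0,0]],
    [[0,0,0],[0,0,0]],
    [[0,0,0],[0,0,0]],
    [[0,0,0],[0,0,0]],
    [[0,0,0],[0,0,0]],
  ],
  fingers=0.3,
  newtons=30,
)

```text
time: 3.7
tool_pos: [0.4464, 0.2293, 0.01]
orientation: [[0.98, -0.2, 0.0], [-0.2, -0.98, 0.0], [0.0, -0.0, -1.0]]
force: [-0.8, 0.2, 4.8]
gripper_width: 0.0407
gripper_force: 30.4
```

Request:
apply_moves(
  increments=[
    [[0,0,-0.2],[0,0,0]],
    [[0,0,-0.4],[0,0,0]],
    [[0,0,-0.5],[0,0,0]],
    [[0,0,-0.5],[0,0,0.8]],
    [[0,0,-0.4],[0,0,0.9]],
    [[0,0,0],[0,0,0.9]],
    [[0,0,0],[0,0,0.9]],
    [[0,0,0],[0,0,0.9]],
  ],
)

```text
time: 4.5
tool_pos: [0.4462, 0.2293, 0.1103]
orientation: [[0.681, -0.732, 0.0], [-0.732, -0.681, 0.001], [-0.0, -0.001, -1.0]]
force: [1.3, -0.7, -0.9]
gripper_width: 0.0411
gripper_force: 30.6
```

Request:
apply_moves(
  increments=[
    [[0,0,0],[0,0,0.9]],
    [[0,0,0],[0,0,0.9]],
    [[0,0,0],[0,0,0.9]],
    [[0,0,0],[0,0,0.9]],
    [[0,0,0],[0,0,0.9]],
    [[0,0,0],[0,0,0.9]],
    [[0,0,0],[0,0,0.5]],
    [[0,0,0],[0,0,0]],
  ],
)

```text
time: 5.3
tool_pos: [0.4462, 0.2293, 0.11]
orientation: [[-0.069, -0.998, -0.0], [-0.998, 0.069, 0.0], [-0.0, 0.0, -1.0]]
force: [0.8, -0.1, -0.9]
gripper_width: 0.0407
gripper_force: 30.6
```

```bash
python3 go.py .6368 -.240 .11 -94.2
```

```text
t 5.3 pos [0.4462 0.2293 0.11  ] j6 [ 45.7627 -49.7105] w 0.04065872411125358 g 30.630581974983215 F [ 0.7556 -0.126  -0.8672]
turn [0.0006 0.0016 0.03  ] shift [ 9.0808 -4.4893 -0.0008]
```

Request:
apply_moves(
  increments=[
    [[0.4,-0.2,0],[0,0,0]],
    [[0.7,-0.35,0],[0,0,0]],
    [[0.7,-0.35,0],[0,0,0]],
    [[0.7,-0.35,0],[0,0,0]],
    [[0.7,-0.35,0],[0,0,0]],
    [[0.7,-0.35,0],[0,0,0]],
    [[0.7,-0.35,0],[0,0,0]],
    [[0.7,-0.35,0],[0,0,0]],
  ],
)

```text
time: 6.1
tool_pos: [0.5606, -0.0458, 0.1099]
orientation: [[-0.067, -0.998, 0.0], [-0.998, 0.067, 0.0], [-0.0, -0.0, -1.0]]
force: [0.3, 0.6, -0.1]
gripper_width: 0.041
gripper_force: 30.6
```

Request:
apply_moves(
  increments=[
    [[0.7,-0.35,0],[0,0,0]],
    [[0.7,-0.35,0],[0,0,0]],
    [[0.7,-0.35,0],[0,0,0]],
    [[0.7,-0.35,0],[0,0,0]],
    [[0.6,-0.29,0],[0,0,0]],
    [[0.38,-0.15,0],[0,0,0]],
    [[0,0,0],[0,0,0]],
    [[0,0,0],[0,0,0]],
  ],
)

```text
time: 6.9
tool_pos: [0.6385, -0.2393, 0.1093]
orientation: [[-0.069, -0.998, -0.001], [-0.998, 0.069, 0.001], [-0.0, 0.001, -1.0]]
force: [0.8, 0.1, -0.6]
gripper_width: 0.0407
gripper_force: 30.6
```

```bash
python3 go.py .6368 -.240 .018 -94.2
python3 - <<'E'
from h import *; from cell import eyes
f=eyes.grab_frame("scene");cv2.imwrite("pics/p1.png",cv2.resize(f["frame"][190:400,180:460],(560,420)))
E
```

```text
t 6.9 pos [ 0.6385 -0.2393  0.1093] j6 [-7.0042  3.0523] w 0.040659957606935304 g 30.631125569343567 F [ 0.8315  0.0926 -0.6435]
turn [0.0074 0.0035 0.029 ] shift [0.0161 0.032  1.825 ]
```

View pics/p1.png

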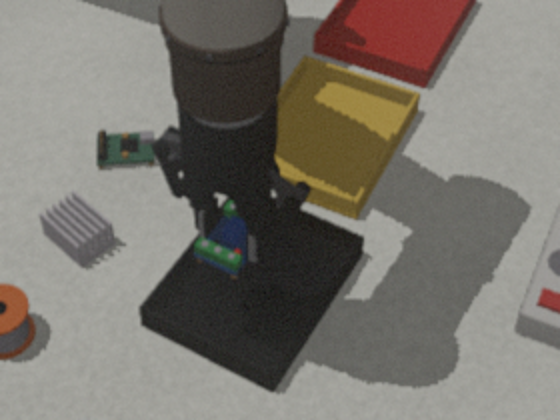

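The board is held level over the black tray. Lowering to just above the floor, then easing down.

Request:
apply_moves(
  increments=[
    [[0,0,0.3],[0,0,0]],
    [[0,0,0.5],[0,0,0]],
    [[0,0,0.5],[0,0,0]],
    [[0,0,0.35],[0,0,0]],
    [[0,0,0.15],[0,0,0]],
    [[0,0,0.04],[0,0,0]],
    [[0,0,0.03],[0,0,0]],
    [[0,0,0],[0,0,0]],
  ],
)

```text
time: 7.75
tool_pos: [0.6396, -0.239, 0.0172]
orientation: [[-0.069, -0.998, 0.002], [-0.998, 0.069, -0.0], [0.0, -0.002, -1.0]]
force: [-0.6, 0.1, -0.3]
gripper_width: 0.0407
gripper_force: 30.6
```

Request:
apply_moves(
  increments=[
    [[0,0,0.02],[0,0,0]],
    [[0,0,0.02],[0,0,0]],
    [[0,0,0],[0,0,0]],
    [[0,0,0],[0,0,0]],
  ],
)

```text
time: 8.15
tool_pos: [0.6394, -0.2392, 0.0151]
orientation: [[-0.069, -0.998, 0.001], [-0.998, 0.069, -0.0], [0.0, -0.001, -1.0]]
force: [-0.5, 1.1, 2.5]
gripper_width: 0.0409
gripper_force: 30.9
```

Contact (2.5 N). Release gently and lift.

Request:
apply_moves(
  increments=[
    [[0,0,0],[0,0,0]],
    [[0,0,0],[0,0,0]],
    [[0,0,0],[0,0,0]],
    [[0,0,0],[0,0,0]],
  ],
  fingers=-0.4,
)

```text
time: 8.55
tool_pos: [0.6388, -0.2391, 0.0141]
orientation: [[-0.069, -0.998, -0.0], [-0.998, 0.069, 0.0], [-0.0, 0.0, -1.0]]
force: [-0.4, -0.1, 0.1]
gripper_width: 0.0593
gripper_force: 0.0
```

Request:
apply_moves(
  increments=[
    [[0,0,-0.2],[0,0,0]],
    [[0,0,-0.4],[0,0,0]],
    [[0,0,-0.6],[0,0,0]],
    [[0,0,-0.6],[0,0,0.7]],
    [[0,0,0],[0,0,0.9]],
    [[0,0,0],[0,0,0.9]],
    [[0,0,0],[0,0,0.9]],
    [[0,0,0],[0,0,0.9]],
  ],
  fingers=-0.45,
)

```text
time: 9.35
tool_pos: [0.6391, -0.2392, 0.1053]
orientation: [[-0.625, -0.781, 0.001], [-0.781, 0.625, -0.0], [-0.0, -0.001, -1.0]]
force: [0.8, 0.0, 0.4]
gripper_width: 0.0618
gripper_force: 0.0
```

```bash
python3 go.py .4435 -.109 .03 -150
```

```text
t 9.35 pos [ 0.6391 -0.2392  0.1053] j6 [ -6.9722 -31.6848] w 0.06184585224580977 g 0.0 F [0.8111 0.0259 0.3753]
turn [-0.0058  0.0044  2.6683] shift [2.0855 4.2102 1.5069]
```

Request:
apply_moves(
  increments=[
    [[0,0,0],[0,0,0.89]],
    [[0,0,0],[0,0,0.89]],
    [[0,0,0],[0,0,0.89]],
    [[0.35,0.7,0],[0,0,0]],
    [[0.35,0.7,0],[0,0,0]],
    [[0.35,0.7,0],[0,0,0]],
    [[0.35,0.7,0],[0,0,0]],
    [[0.35,0.7,0],[0,0,0]],
  ],
)

```text
time: 10.15
tool_pos: [0.4741, -0.1315, 0.1051]
orientation: [[-0.864, -0.504, 0.001], [-0.504, 0.864, -0.0], [-0.001, -0.001, -1.0]]
force: [0.2, 0.8, 0.2]
gripper_width: 0.0618
gripper_force: 0.0
```

Request:
apply_moves(
  increments=[
    [[0.33,0.71,0],[0,0,0]],
    [[0,0,0],[0,0,0]],
    [[0,0,0.3],[0,0,0]],
    [[0,0,0.5],[0,0,0]],
    [[0,0,0.3],[0,0,0]],
    [[0,0,0],[0,0,0]],
    [[0,0,0],[0,0,0]],
  ],
)

```text
time: 10.85
tool_pos: [0.4439, -0.1099, 0.0499]
orientation: [[-0.863, -0.504, 0.001], [-0.505, 0.863, -0.0], [-0.001, -0.001, -1.0]]
force: [0.2, -0.9, 0.1]
gripper_width: 0.0619
gripper_force: 0.0
```

```bash
python3 go.py .4435 -.109 .0105 -150;  python3 - <<'E'
from h import *; from cell import eyes
o=[]
f=eyes.grab_frame("top");o.append(cv2.resize(f["frame"][130:310,335:515],(400,400)))
f=eyes.grab_frame("scene");o.append(cv2.resize(f["frame"][225:300,205:280],(400,400)))
cv2.imwrite("pics/g2.png",np.hstack(o))
E
```

```text
t 10.85 pos [ 0.4439 -0.1099  0.0499] j6 [  6.559  -66.2902] w 0.06189060292628634 g 0.0 F [ 0.2014 -0.8955  0.1406]
turn [-0.0051  0.0056  0.0373] shift [-0.002   0.0199  0.788 ]
```

View pics/g2.png

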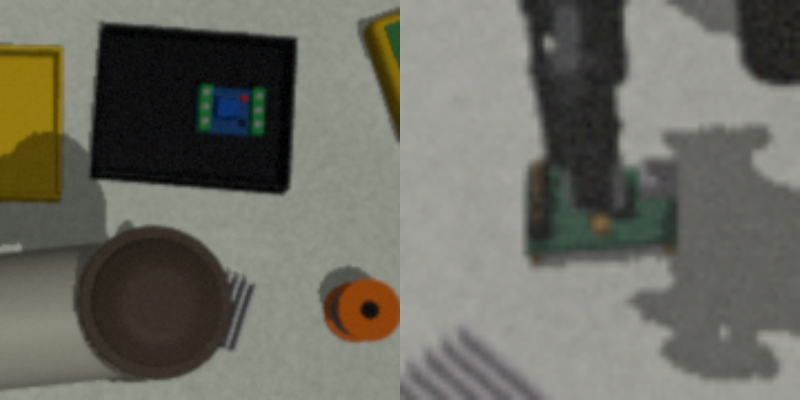

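The relay board lies flat in the right half of the black tray. The jaws are aligned over the control board, between header and socket.

Request:
apply_moves(
  increments=[
    [[0,0,0.3],[0,0,0]],
    [[0,0,0.3],[0,0,0]],
    [[0,0,0.14],[0,0,0]],
    [[0,0,0.05],[0,0,0]],
    [[0,0,0],[0,0,0]],
    [[0,0,0],[0,0,0]],
  ],
)

```text
time: 11.55
tool_pos: [0.4435, -0.1097, 0.0104]
orientation: [[-0.863, -0.504, 0.001], [-0.504, 0.863, 0.0], [-0.001, -0.001, -1.0]]
force: [-0.5, -0.2, -0.8]
gripper_width: 0.0622
gripper_force: 0.0
```

Request:
apply_moves(
  increments=[
    [[0,0,0],[0,0,0]],
    [[0,0,0],[0,0,0]],
    [[0,0,0],[0,0,0]],
    [[0,0,0],[0,0,0]],
    [[0,0,0],[0,0,0]],
    [[0,0,0],[0,0,0]],
    [[0,0,0],[0,0,0]],
  ],
  fingers=0.3,
)

```text
time: 12.25
tool_pos: [0.4434, -0.1098, 0.0105]
orientation: [[-0.863, -0.504, 0.001], [-0.504, 0.863, -0.0], [-0.001, -0.001, -1.0]]
force: [-1.3, 0.9, 6.2]
gripper_width: 0.041
gripper_force: 29.9
```

Request:
apply_moves(
  increments=[
    [[0,0,-0.2],[0,0,0]],
    [[0,0,-0.5],[0,0,0]],
    [[0,0,-0.6],[0,0,0]],
    [[0,0,-0.5],[0,0,-0.5]],
    [[0,0,-0.2],[0,0,-0.9]],
    [[0,0,0],[0,0,-0.9]],
    [[0,0,0],[0,0,-0.9]],
    [[0,0,0],[0,0,-0.9]],
  ],
)

```text
time: 13.05
tool_pos: [0.4428, -0.1098, 0.1105]
orientation: [[-0.448, -0.894, 0.001], [-0.894, 0.448, 0.0], [-0.001, -0.001, -1.0]]
force: [-0.2, 0.7, -1.3]
gripper_width: 0.041
gripper_force: 30.8
```

Request:
apply_moves(
  increments=[
    [[0,0,0],[0,0,-0.9]],
    [[0,0,0],[0,0,-0.9]],
    [[0,0,0],[0,0,-0.9]],
    [[0,0,0],[0,0,-0.15]],
    [[0,0,0],[0,0,0]],
  ],
)

```text
time: 13.55
tool_pos: [0.4429, -0.1098, 0.1101]
orientation: [[-0.074, -0.997, 0.0], [-0.997, 0.074, 0.0], [-0.0, -0.0, -1.0]]
force: [-0.4, -0.7, -1.1]
gripper_width: 0.0408
gripper_force: 30.8
```

```bash
python3 go.py .642 -.166 .11 -94.2
```

```text
t 13.55 pos [ 0.4429 -0.1098  0.1101] j6 [  6.5757 -10.8093] w 0.04078959706076179 g 30.797492265701294 F [-0.3546 -0.6753 -1.0878]
turn [-0.0014  0.001  -0.0049] shift [ 0.8297 -4.0544  0.0014]
```

Request:
apply_moves(
  increments=[
    [[0.07,-0.4,0],[0,0,0]],
    [[0.15,-0.7,0],[0,0,0]],
    [[0.15,-0.7,0],[0,0,0]],
    [[0.15,-0.7,0],[0,0,0]],
    [[0.15,-0.7,0],[0,0,0]],
    [[0.1,-0.55,0],[0,0,0]],
    [[0.06,-0.3,0],[0,0,0]],
    [[0,0,0],[0,0,0]],
  ],
)

```text
time: 14.35
tool_pos: [0.6434, -0.1662, 0.1089]
orientation: [[-0.074, -0.997, 0.0], [-0.997, 0.074, -0.0], [0.0, -0.0, -1.0]]
force: [-0.8, 0.3, -0.9]
gripper_width: 0.0407
gripper_force: 30.8
```

Request:
apply_moves(
  increments=[
    [[0,0,0.3],[0,0,0]],
    [[0,0,0.5],[0,0,0]],
    [[0,0,0.5],[0,0,0]],
    [[0,0,0.35],[0,0,0]],
    [[0,0,0.14],[0,0,0]],
    [[0,0,0.04],[0,0,0]],
    [[0,0,0.02],[0,0,0]],
    [[0,0,0],[0,0,0]],
  ],
)

```text
time: 15.15
tool_pos: [0.6426, -0.1657, 0.0185]
orientation: [[-0.072, -0.997, 0.002], [-0.997, 0.072, -0.0], [0.0, -0.002, -1.0]]
force: [-0.4, -0.6, -0.5]
gripper_width: 0.0404
gripper_force: 30.8
```

Request:
apply_moves(
  increments=[
    [[0,0,0.02],[0,0,0]],
    [[0,0,0.02],[0,0,0]],
    [[0,0,0],[0,0,0]],
    [[0,0,0],[0,0,0]],
  ],
)

```text
time: 15.55
tool_pos: [0.6422, -0.1657, 0.0157]
orientation: [[-0.072, -0.997, 0.0], [-0.997, 0.072, -0.0], [0.0, -0.0, -1.0]]
force: [0.4, -0.1, 0.1]
gripper_width: 0.0406
gripper_force: 30.9
```

Request:
apply_moves(
  increments=[
    [[0,0,0.01],[0,0,0]],
    [[0,0,0],[0,0,0]],
    [[0,0,0],[0,0,0]],
  ],
)

```text
time: 15.85
tool_pos: [0.6422, -0.1657, 0.0156]
orientation: [[-0.072, -0.997, 0.001], [-0.997, 0.072, -0.0], [0.0, -0.001, -1.0]]
force: [-1.8, 0.8, 5.7]
gripper_width: 0.0409
gripper_force: 31.3
```

Request:
apply_moves(
  increments=[
    [[0,0,0],[0,0,0]],
    [[0,0,0],[0,0,0]],
    [[0,0,0],[0,0,0]],
    [[0,0,0],[0,0,0]],
  ],
  fingers=-0.4,
)

```text
time: 16.25
tool_pos: [0.6418, -0.1658, 0.0144]
orientation: [[-0.072, -0.997, -0.001], [-0.997, 0.072, 0.0], [0.0, 0.001, -1.0]]
force: [0.6, 0.2, -0.2]
gripper_width: 0.0595
gripper_force: 0.0
```

Request:
apply_moves(
  increments=[
    [[0,0,-0.2],[0,0,0]],
    [[0,0,-0.4],[0,0,0]],
    [[0,0,-0.6],[0,0,0]],
    [[0,0,-0.6],[0,0,-0.7]],
    [[0,0,0],[0,0,-0.9]],
    [[0,0,0],[0,0,-0.9]],
    [[0,0,0],[0,0,-0.9]],
    [[0,0,0],[0,0,-0.9]],
  ],
  fingers=-0.45,
)

```text
time: 17.05
tool_pos: [0.6421, -0.1657, 0.1058]
orientation: [[0.509, -0.861, 0.001], [-0.861, -0.509, -0.0], [0.001, -0.001, -1.0]]
force: [0.3, -0.4, -0.1]
gripper_width: 0.0617
gripper_force: 0.0
```

```bash
python3 go.py .461 -.2255 .1 -17.5
```

```text
t 17.05 pos [ 0.6421 -0.1657  0.1058] j6 [-0.5275 31.1051] w 0.06172089854052349 g 0.0 F [ 0.3362 -0.4389 -0.1092]
turn [-0.0044 -0.0067 -5.2398] shift [-3.0958  2.2292  0.1165]
```

Request:
apply_moves(
  increments=[
    [[0,0,0],[0,0,-0.87]],
    [[0,0,0],[0,0,-0.87]],
    [[0,0,0],[0,0,-0.87]],
    [[0,0,0],[0,0,-0.88]],
    [[0,0,0],[0,0,-0.88]],
    [[0,0,0],[0,0,-0.87]],
    [[-0.52,0.37,0],[0,0,0]],
    [[-0.52,0.37,0],[0,0,0]],
  ],
)

```text
time: 17.85
tool_pos: [0.581, -0.185, 0.1052]
orientation: [[0.952, -0.305, 0.001], [-0.305, -0.952, -0.0], [0.001, -0.0, -1.0]]
force: [-0.5, 0.6, 0.3]
gripper_width: 0.0621
gripper_force: 0.0
```

Request:
apply_moves(
  increments=[
    [[-0.52,0.37,0],[0,0,0]],
    [[-0.52,0.37,0],[0,0,0]],
    [[-0.52,0.37,0],[0,0,0]],
    [[-0.5,0.38,0],[0,0,0]],
    [[0,0,0.4],[0,0,0]],
    [[0,0,0.3],[0,0,0]],
    [[0,0,0],[0,0,0]],
    [[0,0,0],[0,0,0]],
  ],
  fingers=-0.5,
)

```text
time: 18.65
tool_pos: [0.4608, -0.2247, 0.0705]
orientation: [[0.952, -0.305, 0.001], [-0.305, -0.952, -0.0], [0.001, 0.0, -1.0]]
force: [-0.6, -0.0, 0.6]
gripper_width: 0.064
gripper_force: 0.0
```

```bash
python3 go.py .461 -.2255 .012 -17.5;  python3 - <<'E'
from h import *; from cell import eyes
o=[]
f=eyes.grab_frame("top");o.append(cv2.resize(f["frame"][130:310,335:515],(400,400)))
f=eyes.grab_frame("scene");o.append(cv2.resize(f["frame"][255:345,170:260],(400,400)))
cv2.imwrite("pics/g3.png",np.hstack(o))
E
```

```text
t 18.65 pos [ 0.4608 -0.2247  0.0705] j6 [-7.8174 80.0195] w 0.06399509945436829 g 0.0 F [-0.608  -0.0429  0.5788]
turn [ 0.0015 -0.0056 -0.0344] shift [0.0087 0.0148 1.1702]
```

View pics/g3.png

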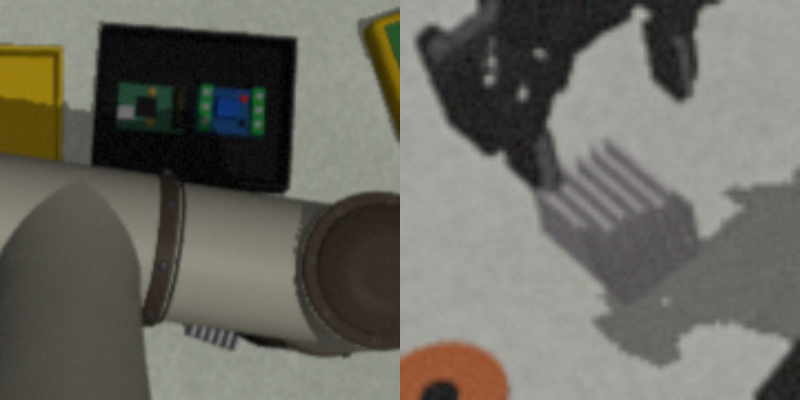

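Both boards are flat in the black tray, clear of each other. The jaws straddle the heat sink, so I lower in two stages.

Request:
apply_moves(
  increments=[
    [[0,0.015,0.2],[0,0,0]],
    [[0,0,0.2],[0,0,0]],
    [[0,0,0.15],[0,0,0]],
    [[0,0,0.15],[0,0,0]],
    [[0,0,0],[0,0,0]],
  ],
)

```text
time: 19.25
tool_pos: [0.4591, -0.225, 0.0333]
orientation: [[0.952, -0.306, -0.003], [-0.306, -0.952, 0.001], [-0.003, 0.0, -1.0]]
force: [0.7, 0.2, -0.7]
gripper_width: 0.0641
gripper_force: 0.0
```

Request:
apply_moves(
  increments=[
    [[0,0,0.2],[0,0,0]],
    [[0,0,0.15],[0,0,0]],
    [[0,0,0.05],[0,0,0]],
    [[0,0,0],[0,0,0]],
    [[0,0,0],[0,0,0]],
  ],
)

```text
time: 19.75
tool_pos: [0.4602, -0.2253, 0.0149]
orientation: [[0.952, -0.306, 0.0], [-0.306, -0.952, -0.0], [0.0, 0.0, -1.0]]
force: [0.2, 0.3, 1.1]
gripper_width: 0.0641
gripper_force: 0.0
```

Request:
apply_moves(
  increments=[
    [[0,0,0],[0,0,0]],
    [[0,0,0],[0,0,0]],
    [[0,0,0],[0,0,0]],
    [[0,0,0],[0,0,0]],
    [[0,0,0],[0,0,0]],
    [[0,0,0],[0,0,0]],
    [[0,0,0],[0,0,0]],
  ],
  fingers=0.3,
)

```text
time: 20.45
tool_pos: [0.4605, -0.2253, 0.0153]
orientation: [[0.952, -0.305, 0.001], [-0.305, -0.952, -0.0], [0.001, -0.0, -1.0]]
force: [-1.5, 0.6, 5.4]
gripper_width: 0.0414
gripper_force: 32.4
```

Request:
apply_moves(
  increments=[
    [[0,0,-0.2],[0,0,0]],
    [[0,0,-0.5],[0,0,0]],
    [[0,0,-0.6],[0,0,0]],
    [[0,0,-0.5],[0,0,0.5]],
    [[0,0,-0.2],[0,0,0.9]],
    [[0,0,0],[0,0,0.9]],
    [[0,0,0],[0,0,0.9]],
    [[0,0,0],[0,0,0.9]],
  ],
  newtons=40,
)

```text
time: 21.25
tool_pos: [0.4594, -0.225, 0.1149]
orientation: [[0.63, -0.776, -0.001], [-0.776, -0.63, 0.001], [-0.001, 0.0, -1.0]]
force: [0.1, 0.3, -1.6]
gripper_width: 0.041
gripper_force: 41.5
```

Request:
apply_moves(
  increments=[
    [[0,0,0],[0,0,0.9]],
    [[0,0,0],[0,0,0.9]],
    [[0,0,0],[0,0,0.9]],
    [[0,0,0],[0,0,0.9]],
    [[0,0,0],[0,0,0.9]],
    [[0,0,0],[0,0,0.5]],
    [[0,0,0],[0,0,0]],
  ],
)

```text
time: 21.95
tool_pos: [0.4595, -0.225, 0.1147]
orientation: [[-0.011, -1.0, -0.001], [-1.0, 0.011, 0.0], [-0.0, 0.001, -1.0]]
force: [0.6, -0.6, -0.5]
gripper_width: 0.041
gripper_force: 41.5
```

```bash
python3 go.py .624 .001 .115 -90.5
```

```text
t 21.95 pos [ 0.4595 -0.225   0.1147] j6 [-7.9067  7.3167] w 0.04097047732664878 g 41.53669238090515 F [ 0.6264 -0.6372 -0.5434]
turn [ 0.0074  0.0035 -0.0137] shift [-4.5494 -3.251  -0.0066]
```

Request:
apply_moves(
  increments=[
    [[-0.35,-0.25,0],[0,0,0]],
    [[-0.7,-0.5,0],[0,0,0]],
    [[-0.7,-0.5,0],[0,0,0]],
    [[-0.7,-0.5,0],[0,0,0]],
    [[-0.7,-0.5,0],[0,0,0]],
    [[-0.7,-0.5,0],[0,0,0]],
    [[-0.5,-0.35,0],[0,0,0]],
    [[-0.2,-0.15,0],[0,0,0]],
  ],
)

```text
time: 22.75
tool_pos: [0.6261, 0.003, 0.1144]
orientation: [[-0.006, -1.0, -0.0], [-1.0, 0.006, 0.0], [-0.0, 0.0, -1.0]]
force: [-1.0, -0.3, -0.7]
gripper_width: 0.0414
gripper_force: 41.5
```

Request:
apply_moves(
  increments=[
    [[0,0,0],[0,0,0]],
    [[0,0,0.4],[0,0,0]],
    [[0,0,0.5],[0,0,0]],
    [[0,0,0.5],[0,0,0]],
    [[0,0,0.3],[0,0,0]],
    [[0,0,0.1],[0,0,0]],
    [[0,0,0.03],[0,0,0]],
    [[0,0,0],[0,0,0]],
  ],
)

```text
time: 23.55
tool_pos: [0.6251, 0.0, 0.0241]
orientation: [[-0.011, -1.0, 0.001], [-1.0, 0.011, 0.0], [-0.0, -0.001, -1.0]]
force: [0.5, -0.2, -1.2]
gripper_width: 0.0416
gripper_force: 41.6
```

Request:
apply_moves(
  increments=[
    [[0,0,0.02],[0,0,0]],
    [[0,0,0.02],[0,0,0]],
    [[0,0,0.015],[0,0,0]],
    [[0,0,0],[0,0,0]],
    [[0,0,0],[0,0,0]],
  ],
)

```text
time: 24.05
tool_pos: [0.625, 0.0007, 0.0207]
orientation: [[-0.01, -1.0, 0.0], [-1.0, 0.01, 0.0], [-0.0, -0.0, -1.0]]
force: [0.1, 0.5, -2.3]
gripper_width: 0.041
gripper_force: 41.6
```

Request:
apply_moves(
  increments=[
    [[0,0,0.01],[0,0,0]],
    [[0,0,0.01],[0,0,0]],
    [[0,0,0],[0,0,0]],
    [[0,0,0],[0,0,0]],
  ],
)

```text
time: 24.45
tool_pos: [0.6251, 0.0006, 0.0204]
orientation: [[-0.01, -1.0, 0.0], [-1.0, 0.01, -0.0], [0.0, -0.0, -1.0]]
force: [-2.2, 0.9, 4.7]
gripper_width: 0.041
gripper_force: 42.3
```

Request:
apply_moves(
  increments=[
    [[0,0,0],[0,0,0]],
    [[0,0,0],[0,0,0]],
    [[0,0,0],[0,0,0]],
    [[0,0,0],[0,0,0]],
    [[0,0,0],[0,0,0]],
  ],
  fingers=-0.5,
)

```text
time: 24.95
tool_pos: [0.6249, 0.0005, 0.0194]
orientation: [[-0.011, -1.0, -0.0], [-1.0, 0.011, -0.0], [0.0, 0.0, -1.0]]
force: [0.8, -0.5, 0.7]
gripper_width: 0.0642
gripper_force: 0.0
```

Request:
apply_moves(
  increments=[
    [[0,0,-0.2],[0,0,0]],
    [[0,0,-0.5],[0,0,0]],
    [[0,0,-0.6],[0,0,0]],
    [[0,0,-0.7],[0,0,0]],
    [[0,0,-0.6],[0,0,0]],
    [[0,0,-0.1],[0,0,0]],
    [[0,0,0],[0,0,0]],
  ],
)

```text
time: 25.65
tool_pos: [0.6255, 0.0007, 0.1566]
orientation: [[-0.011, -1.0, 0.004], [-1.0, 0.011, 0.001], [-0.001, -0.004, -1.0]]
force: [-0.0, -0.9, -0.8]
gripper_width: 0.0641
gripper_force: 0.0
```

```bash
python3 - <<'E'
from h import *; from cell import eyes
f=eyes.grab_frame("scene");S=f["frame"];hs=cv2.cvtColor(S,cv2.COLOR_BGR2HSV)
np.savez("pics/s1.npz",**f)
cv2.imwrite("pics/s1.png",np.hstack([cv2.resize(S[120:340,150:430],(509,400)),cv2.resize(S[190:250,255:300],(291,400))]))
E
python3 go.py .457 .010 .14 -90
```

```text
t 25.7 pos [0.6246 0.0006 0.1548] j6 [ 14.8678 -15.4684] w 0.06395753573200164 g 0.0 F [-1.6951  0.1561 -0.0117]
turn [-0.0013  0.0041 -0.0773] shift [-0.1873  3.352   0.2957]
```

View pics/s1.png

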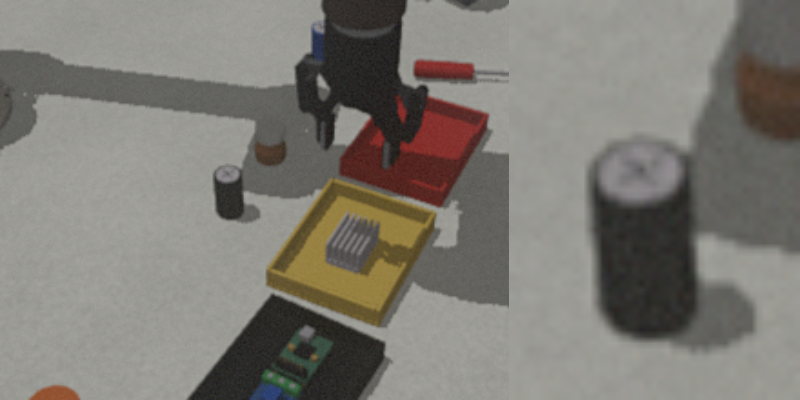

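The heat sink stands upright in the yellow tray. The black cap's top centre is at about (275.6,215.2) in the scene view, so I'll refine both caps with colour masks.

Run:
```python
from h import *
t=dict(np.load("pics/top0.npz"));s=dict(np.load("pics/scene0.npz"))
print(ray(s,(275.6,215.2),.06))
def top(f,c,r=13):
    g=f["frame"][c[1]-r:c[1]+r,c[0]-r:c[0]+r].astype(int); hs=cv2.cvtColor(g.astype(np.uint8),cv2.COLOR_BGR2HSV)
    return g,hs
# dark body mask (incl. rim) in scene: silhouette columns/rows; blob bounds
for n,c,m in(("black",(276,225),lambda h:h[...,2]<75),("blue",(328,145),lambda h:(h[...,1]>110)&(h[...,0]>100)&(h[...,0]<130))):
    x,y=c;h=cv2.cvtColor(s["frame"][y-24:y+24,x-16:x+16],cv2.COLOR_BGR2HSV);k=m(h).astype(np.uint8)
    nn,l,st,ce=cv2.connectedComponentsWithStats(k);i=1+np.argmax(st[1:,4]);b=st[i];print(n,"scene bbox",b[0]+x-16,b[1]+y-24,b[2:])
    for cand in ([.457,.006],[.457,.010],[.457,.015]) if n=="black" else ([.4265,.345],[.4285,.344],[.431,.3427]):
        P=np.array([proj(s,[cand[0]+.0175*np.cos(a),cand[1]+.0175*np.sin(a),z]) for a in np.linspace(0,6.28,40) for z in(0,.06)]);print(cand,P.min(0),P.max(0)-P.min(0))
for n,c,m in(("black",(315,267),lambda h:h[...,2]<75),("blue",(140,281),lambda h:(h[...,1]>110)&(h[...,0]>100)&(h[...,0]<130))):
    x,y=c;h=cv2.cvtColor(t["frame"][y-16:y+16,x-20:x+20],cv2.COLOR_BGR2HSV);k=m(h).astype(np.uint8)
    nn,l,st,ce=cv2.connectedComponentsWithStats(k);i=1+np.argmax(st[1:,4]);b=st[i];print(n,"top bbox",b[0]+x-20,b[1]+y-16,b[2:])
    for cand in ([.457,.006],[.457,.010],[.457,.015]) if n=="black" else ([.4265,.345],[.4285,.344],[.431,.3427]):
        P=np.array([proj(t,[cand[0]+.0175*np.cos(a),cand[1]+.0175*np.sin(a),z]) for a in np.linspace(0,6.28,40) for z in(0,.06)]);print(cand,P.min(0),P.max(0)-P.min(0))
```

```text
[0.4609 0.0071 0.06  ]
black scene bbox 268 216 [ 16  25 301]
[0.457, 0.006] [265.7726 209.7708] [17.2659 30.6002]
[0.457, 0.01] [266.6803 208.7061] [17.1958 30.5477]
[0.457, 0.015] [267.8092 207.3817] [17.1089 30.4823]
blue scene bbox 322 137 [2 3 4]
[0.4265, 0.345] [319.7615 130.9268] [13.4701 26.5277]
[0.4285, 0.344] [320.2734 131.2923] [13.4979 26.5476]
[0.431, 0.3427] [320.9065 131.7594] [13.5328 26.5729]
black top bbox 306 257 [ 18  20 107]
[0.457, 0.006] [305.4887 258.5067] [18.6262 19.5419]
[0.457, 0.01] [303.3696 258.4794] [18.7522 19.5415]
[0.457, 0.015] [300.7214 258.4452] [18.9097 19.541 ]
blue top bbox 136 273 [ 19  17 182]
[0.4265, 0.345] [126.4735 272.2456] [29.3229 18.6763]
[0.4285, 0.344] [127.0623 271.1971] [29.2806 18.7312]
[0.431, 0.3427] [127.8241 269.8876] [29.2262 18.7999]
```

Request:
apply_moves(
  increments=[
    [[-0.02,0.5,0],[0,0,0]],
    [[-0.02,0.7,0],[0,0,0]],
    [[-0.02,0.7,0],[0,0,0]],
    [[-0.02,0.7,0],[0,0,0]],
    [[-0.02,0.5,0],[0,0,0]],
    [[-0.02,0.21,0],[0,0,0]],
    [[0,0,0.4],[0,0,0]],
    [[0,0,0],[0,0,0]],
  ],
)

```text
time: 26.5
tool_pos: [0.4579, 0.0079, 0.1324]
orientation: [[-0.011, -1.0, -0.005], [-1.0, 0.011, -0.001], [0.002, 0.005, -1.0]]
force: [-0.2, -0.2, -1.1]
gripper_width: 0.0643
gripper_force: 0.0
```

```bash
python3 go.py .459 .0065 .03 -90
```

```text
t 26.5 pos [0.4579 0.0079 0.1324] j6 [ 21.3937 -21.9767] w 0.06425568783796146 g 0.0 F [-0.1668 -0.2147 -1.0595]
turn [ 0.0385 -0.0107 -0.0769] shift [ 0.0288 -0.0225  2.0471]
```

Request:
apply_moves(
  increments=[
    [[0.02,0,0.3],[0,0,0]],
    [[0,0,0.5],[0,0,0]],
    [[0,0,0.5],[0,0,0]],
    [[0,0,0.4],[0,0,0]],
    [[0,0,0.25],[0,0,0]],
    [[0,0,0.08],[0,0,0]],
    [[0,0,0],[0,0,0]],
    [[0,0,0],[0,0,0]],
  ],
)

```text
time: 27.3
tool_pos: [0.4603, 0.0075, 0.0335]
orientation: [[-0.01, -1.0, 0.001], [-1.0, 0.01, 0.0], [-0.0, -0.001, -1.0]]
force: [0.7, 1.0, 0.7]
gripper_width: 0.0638
gripper_force: 0.0
```

Request:
apply_moves(
  increments=[
    [[0,0,0],[0,0,0]],
    [[0,0,0],[0,0,0]],
    [[0,0,0],[0,0,0]],
    [[0,0,0],[0,0,0]],
    [[0,0,0],[0,0,0]],
    [[0,0,0],[0,0,0]],
    [[0,0,0],[0,0,0]],
    [[0,0,0],[0,0,0]],
  ],
  fingers=0.4,
  newtons=30,
)

```text
time: 28.1
tool_pos: [0.4599, 0.0074, 0.0338]
orientation: [[-0.01, -1.0, 0.001], [-1.0, 0.01, 0.0], [-0.0, -0.001, -1.0]]
force: [-1.7, -0.3, 6.1]
gripper_width: 0.0344
gripper_force: 29.8
```

```bash
python3 go.py .622 .173 .11 -91
```

```text
t 28.1 pos [0.4599 0.0074 0.0338] j6 [ 21.2617 -21.8605] w 0.03439643631407876 g 29.849593341350555 F [-1.6501 -0.309   6.0785]
turn [-0.008   0.0016  0.0526] shift [-3.3677 -3.1837 -1.5236]
```

Request:
apply_moves(
  increments=[
    [[0,0,-0.2],[0,0,0]],
    [[0,0,-0.5],[0,0,0]],
    [[0,0,-0.5],[0,0,0]],
    [[0,0,-0.4],[0,0,0]],
    [[-0.3,-0.28,0],[0,0,0]],
    [[-0.55,-0.5,0],[0,0,0]],
    [[-0.55,-0.5,0],[0,0,0]],
    [[-0.55,-0.5,0],[0,0,0]],
  ],
)

```text
time: 28.9
tool_pos: [0.5501, 0.1047, 0.1136]
orientation: [[-0.011, -1.0, 0.0], [-1.0, 0.011, 0.0], [-0.0, -0.0, -1.0]]
force: [0.4, 0.3, -1.3]
gripper_width: 0.0347
gripper_force: 30.1
```

Request:
apply_moves(
  increments=[
    [[-0.55,-0.5,0],[0,0,0]],
    [[-0.5,-0.5,0],[0,0,0]],
    [[-0.3,-0.3,0],[0,0,0]],
    [[-0.07,-0.1,0],[0,0,0]],
    [[0,0,0],[0,0,0]],
    [[0,0,0],[0,0,0]],
  ],
)

```text
time: 29.5
tool_pos: [0.6193, 0.1733, 0.1129]
orientation: [[-0.011, -1.0, -0.001], [-1.0, 0.011, -0.0], [0.001, 0.001, -1.0]]
force: [0.4, -0.4, -0.7]
gripper_width: 0.0344
gripper_force: 30.1
```

```bash
python3 go.py .622 .173 .0388 -91
```

```text
t 29.5 pos [0.6193 0.1733 0.1129] j6 [ 30.0123 -30.6369] w 0.03438610455110778 g 30.110342502593994 F [ 0.3972 -0.3634 -0.6679]
turn [ 0.0106 -0.0036  0.0453] shift [ 0.0043 -0.055   1.4824]
```

Request:
apply_moves(
  increments=[
    [[0,0,0.3],[0,0,0]],
    [[0,0,0.45],[0,0,0]],
    [[0,0,0.35],[0,0,0]],
    [[0,0,0.2],[0,0,0]],
    [[0,0,0.1],[0,0,0]],
    [[0,0,0.03],[0,0,0]],
    [[0,0,0],[0,0,0]],
    [[0,0,0],[0,0,0]],
  ],
)

```text
time: 30.3
tool_pos: [0.6208, 0.1744, 0.0426]
orientation: [[-0.01, -1.0, 0.002], [-1.0, 0.01, 0.001], [-0.001, -0.002, -1.0]]
force: [-0.6, -0.3, -0.7]
gripper_width: 0.0344
gripper_force: 30.1
```

Request:
apply_moves(
  increments=[
    [[0,0,0.02],[0,0,0]],
    [[0,0,0.02],[0,0,0]],
    [[0,0,0.01],[0,0,0]],
    [[0,0,0],[0,0,0]],
    [[0,0,0],[0,0,0]],
  ],
)

```text
time: 30.8
tool_pos: [0.6203, 0.1741, 0.039]
orientation: [[-0.01, -1.0, -0.0], [-1.0, 0.01, -0.0], [0.0, 0.0, -1.0]]
force: [-0.3, 0.4, -0.5]
gripper_width: 0.0343
gripper_force: 30.1
```

Request:
apply_moves(
  increments=[
    [[0,0,0.01],[0,0,0]],
    [[0,0,0.01],[0,0,0]],
    [[0,0,0],[0,0,0]],
    [[0,0,0],[0,0,0]],
  ],
)

```text
time: 31.2
tool_pos: [0.6204, 0.1741, 0.0389]
orientation: [[-0.01, -1.0, 0.0], [-1.0, 0.01, 0.0], [-0.0, -0.0, -1.0]]
force: [-1.3, -0.4, 5.3]
gripper_width: 0.0342
gripper_force: 30.4
```

Request:
apply_moves(
  increments=[
    [[0,0,0],[0,0,0]],
    [[0,0,0],[0,0,0]],
    [[0,0,0],[0,0,0]],
    [[0,0,0],[0,0,0]],
    [[0,0,0],[0,0,0]],
  ],
  fingers=-0.4,
)

```text
time: 31.7
tool_pos: [0.6203, 0.1741, 0.0378]
orientation: [[-0.011, -1.0, -0.0], [-1.0, 0.011, -0.0], [0.0, 0.0, -1.0]]
force: [0.0, 0.1, -0.4]
gripper_width: 0.0597
gripper_force: 0.0
```

Request:
apply_moves(
  increments=[
    [[0,0,-0.2],[0,0,0]],
    [[0,0,-0.5],[0,0,0]],
    [[0,0,-0.6],[0,0,0]],
    [[0,0,-0.6],[0,0,0]],
    [[0,0,-0.3],[0,0,0]],
    [[0,0,0],[0,0,0]],
  ],
)

```text
time: 32.3
tool_pos: [0.622, 0.1748, 0.1521]
orientation: [[-0.01, -1.0, 0.007], [-1.0, 0.01, 0.003], [-0.003, -0.007, -1.0]]
force: [-0.0, 0.2, 0.8]
gripper_width: 0.0597
gripper_force: 0.0
```

```bash
python3 go.py .427 .345 .034 -91
```

```text
t 32.3 pos [0.622  0.1748 0.1521] j6 [ 30.0397 -30.641 ] w 0.05972749267189536 g 0.0 F [-0.0256  0.1872  0.8264]
turn [-0.0478  0.0223  0.0531] shift [-3.335   3.9581  2.362 ]
```

Request:
apply_moves(
  increments=[
    [[-0.3,0.35,0],[0,0,0]],
    [[-0.5,0.6,0],[0,0,0]],
    [[-0.5,0.6,0],[0,0,0]],
    [[-0.5,0.6,0],[0,0,0]],
    [[-0.5,0.6,0],[0,0,0]],
    [[-0.5,0.6,0],[0,0,0]],
    [[-0.4,0.45,0],[0,0,0]],
    [[-0.14,0.15,0],[0,0,0]],
  ],
  fingers=-0.6,
)

```text
time: 33.1
tool_pos: [0.4223, 0.3442, 0.1474]
orientation: [[-0.008, -1.0, -0.001], [-1.0, 0.008, -0.001], [0.001, 0.001, -1.0]]
force: [-0.1, -0.7, 0.6]
gripper_width: 0.0681
gripper_force: 0.0
```

Request:
apply_moves(
  increments=[
    [[0,0,0.2],[0,0,0]],
    [[0,0,0.2],[0,0,0]],
    [[0,0,0],[0,0,0]],
  ],
)

```text
time: 33.4
tool_pos: [0.4243, 0.3412, 0.1255]
orientation: [[-0.013, -1.0, -0.003], [-1.0, 0.013, -0.004], [0.004, 0.003, -1.0]]
force: [-0.1, 0.1, 0.7]
gripper_width: 0.0682
gripper_force: 0.0
```

```bash
python3 go.py .427 .345 .034 -91;  python3 - <<'E'
from h import *; from cell import eyes
o=[]
f=eyes.grab_frame("top");o.append(cv2.resize(f["frame"][130:310,100:280],(400,400)))
f=eyes.grab_frame("scene");o.append(cv2.resize(f["frame"][100:250,280:430],(400,400)))
cv2.imwrite("pics/g5.png",np.hstack(o))
E
```

```text
t 33.4 pos [0.4243 0.3412 0.1255] j6 [ 55.8557 -56.5485] w 0.06821562896168618 g 0.0 F [-0.0961  0.084   0.6711]
turn [ 0.0233 -0.0284  0.0351] shift [-0.0774 -0.0532  1.8298]
```

View pics/g5.png

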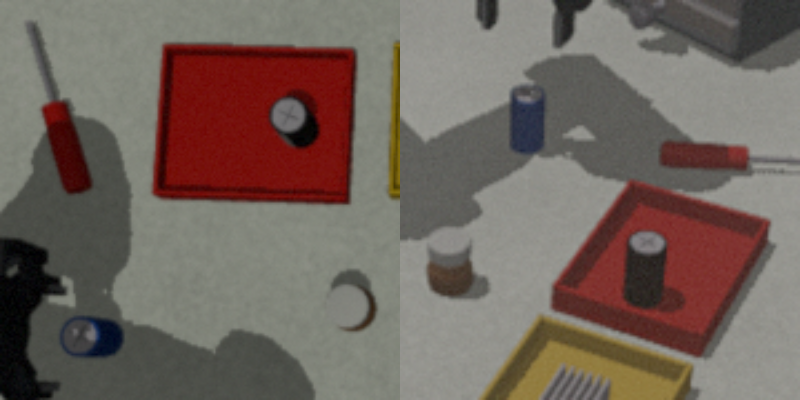

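The black cap stands upright in the red tray. The open jaws are lined up with the blue cap (tips' mid-row about 337, cap top at 337).

Request:
apply_moves(
  increments=[
    [[-0.05,-0.05,0.3],[0,0,0]],
    [[0,0,0.5],[0,0,0]],
    [[0,0,0.45],[0,0,0]],
    [[0,0,0.35],[0,0,0]],
    [[0,0,0.15],[0,0,0]],
    [[0,0,0.08],[0,0,0]],
    [[0,0,0],[0,0,0]],
    [[0,0,0],[0,0,0]],
  ],
)

```text
time: 34.3
tool_pos: [0.4276, 0.3461, 0.0374]
orientation: [[-0.011, -1.0, 0.001], [-1.0, 0.011, 0.001], [-0.001, -0.001, -1.0]]
force: [-1.0, -0.5, 0.7]
gripper_width: 0.068
gripper_force: 0.0
```

Request:
apply_moves(
  increments=[
    [[0,0,0],[0,0,0]],
    [[0,0,0],[0,0,0]],
    [[0,0,0],[0,0,0]],
    [[0,0,0],[0,0,0]],
    [[0,0,0],[0,0,0]],
    [[0,0,0],[0,0,0]],
    [[0,0,0],[0,0,0]],
    [[0,0,0],[0,0,0]],
  ],
  fingers=0.4,
)

```text
time: 35.1
tool_pos: [0.4273, 0.346, 0.0373]
orientation: [[-0.01, -1.0, 0.001], [-1.0, 0.01, 0.001], [-0.001, -0.001, -1.0]]
force: [-1.5, 0.2, 5.8]
gripper_width: 0.0339
gripper_force: 30.1
```

```bash
python3 go.py .622 .249 .11 -91
```

```text
t 35.1 pos [0.4273 0.346  0.0373] j6 [ 55.8994 -56.4959] w 0.03394139472316997 g 30.083709955215454 F [-1.4553  0.2121  5.8153]
turn [-0.0056  0.0056  0.0525] shift [ 1.8723 -3.9264 -1.4547]
```

Request:
apply_moves(
  increments=[
    [[0,0,-0.2],[0,0,0]],
    [[0,0,-0.5],[0,0,0]],
    [[0,0,-0.5],[0,0,0]],
    [[0,0,-0.4],[0,0,0]],
    [[0.2,-0.4,0],[0,0,0]],
    [[0.3,-0.6,0],[0,0,0]],
    [[0.3,-0.65,0],[0,0,0]],
    [[0.3,-0.65,0],[0,0,0]],
  ],
)

```text
time: 35.9
tool_pos: [0.5421, 0.2888, 0.1167]
orientation: [[-0.01, -1.0, -0.001], [-1.0, 0.01, -0.0], [0.0, 0.001, -1.0]]
force: [0.2, 1.0, -1.0]
gripper_width: 0.0338
gripper_force: 30.2
```

Request:
apply_moves(
  increments=[
    [[0.3,-0.65,0],[0,0,0]],
    [[0.3,-0.55,0],[0,0,0]],
    [[0.17,-0.4,0],[0,0,0]],
    [[0,0,0],[0,0,0]],
    [[0,0,0],[0,0,0]],
  ],
)

```text
time: 36.4
tool_pos: [0.6207, 0.2495, 0.1159]
orientation: [[-0.012, -1.0, -0.002], [-1.0, 0.012, -0.0], [0.0, 0.002, -1.0]]
force: [0.1, 0.6, -1.1]
gripper_width: 0.0341
gripper_force: 30.2
```

```bash
python3 go.py .622 .249 .0423 -91
```

```text
t 36.4 pos [0.6207 0.2495 0.1159] j6 [ 35.706  -36.3591] w 0.034125515553380545 g 30.20293951034546 F [ 0.1477  0.5692 -1.1301]
turn [ 0.0113 -0.0036  0.0408] shift [ 0.0101 -0.0258  1.4718]
```

Request:
apply_moves(
  increments=[
    [[0,0,0.3],[0,0,0]],
    [[0,0,0.45],[0,0,0]],
    [[0,0,0.35],[0,0,0]],
    [[0,0,0.2],[0,0,0]],
    [[0,0,0.1],[0,0,0]],
    [[0,0,0.03],[0,0,0]],
    [[0,0,0],[0,0,0]],
    [[0,0,0],[0,0,0]],
  ],
)

```text
time: 37.2
tool_pos: [0.6216, 0.2505, 0.0461]
orientation: [[-0.01, -1.0, 0.002], [-1.0, 0.01, 0.001], [-0.001, -0.002, -1.0]]
force: [-0.4, 0.5, -0.5]
gripper_width: 0.0339
gripper_force: 30.2
```

Request:
apply_moves(
  increments=[
    [[0,0,0.02],[0,0,0]],
    [[0,0,0.02],[0,0,0]],
    [[0,0,0.01],[0,0,0]],
    [[0,0,0],[0,0,0]],
    [[0,0,0],[0,0,0]],
  ],
)

```text
time: 37.7
tool_pos: [0.6211, 0.2501, 0.0426]
orientation: [[-0.011, -1.0, 0.0], [-1.0, 0.011, 0.0], [-0.0, -0.0, -1.0]]
force: [0.2, 0.6, -0.6]
gripper_width: 0.0345
gripper_force: 30.2
```

Request:
apply_moves(
  increments=[
    [[0,0,0.01],[0,0,0]],
    [[0,0,0.01],[0,0,0]],
    [[0,0,0],[0,0,0]],
    [[0,0,0],[0,0,0]],
  ],
)

```text
time: 38.1
tool_pos: [0.6212, 0.2501, 0.0423]
orientation: [[-0.01, -1.0, 0.0], [-1.0, 0.01, 0.0], [-0.0, -0.0, -1.0]]
force: [-2.1, -0.6, 4.9]
gripper_width: 0.0342
gripper_force: 30.8
```

Request:
apply_moves(
  increments=[
    [[0,0,0],[0,0,0]],
    [[0,0,0],[0,0,0]],
    [[0,0,0],[0,0,0]],
    [[0,0,0],[0,0,0]],
    [[0,0,0],[0,0,0]],
  ],
  fingers=-0.4,
)

```text
time: 38.6
tool_pos: [0.6211, 0.2501, 0.0413]
orientation: [[-0.011, -1.0, -0.0], [-1.0, 0.011, -0.0], [0.0, 0.0, -1.0]]
force: [0.0, 0.3, -0.7]
gripper_width: 0.0595
gripper_force: 0.0
```

Request:
apply_moves(
  increments=[
    [[0,0,-0.2],[0,0,0]],
    [[0,0,-0.5],[0,0,0]],
    [[0,0,-0.6],[0,0,0]],
    [[0,0,-0.6],[0,0,0]],
    [[-0.4,0,-0.3],[0,0,0]],
    [[-0.8,0.4,0],[0,0,0]],
    [[-0.8,0.4,0],[0,0,0]],
    [[0,0,0],[0,0,0]],
  ],
)

```text
time: 39.4
tool_pos: [0.5803, 0.355, 0.1527]
orientation: [[-0.005, -1.0, 0.001], [-1.0, 0.005, 0.002], [-0.002, -0.001, -1.0]]
force: [-0.2, 0.1, -0.2]
gripper_width: 0.0596
gripper_force: 0.0
```

Run:
```python
from h import *; from cell import eyes
f=eyes.grab_frame("scene");S=f["frame"];cv2.imwrite("pics/end.png",cv2.resize(S[110:390,150:450],(640,597)))
```

```text
(no output)
```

View pics/end.png

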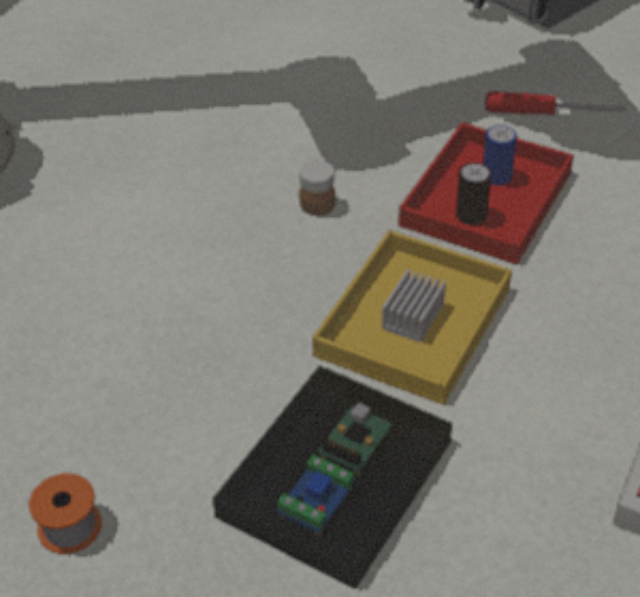

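All five parts stand in their trays, and the spool and jar haven't moved. Handing in.

```bash
python3 -c "
from cell import bot
print(bot.finish_job())"
```

```text
the job is handed in; nothing more can be done
None
```

I put both boards in the black tray, then the heat sink in the yellow and both capacitors in the red, and handed the job in at about 39 s. The last picture shows every part upright and released, and the spool and jar where they started; the hand-in gave no verdict.

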